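Raise the Petri dish lift by one turn of its hand wheel

TASK

The dish lift on the bench has to come up by one dish: with your fingertips, push its hand wheel round by the upright handle, clockwise as seen from above, through exactly one full turn, so that the handle stops in line with the index mark again, where it began. Only push the handle from outside, do not take it between the fingers, and do not overwind the wheel; leave the two dishes sitting on the stage and do not disturb the other things on the bench.

Things in the scene. Friction and masses are not known exactly. Their poses are not given: they have to be found in the camera images.
- wheel (a joint): turning angle of the hand wheel in rad: 0 at the start, grows clockwise as seen from above; one full turn is 6.283. Stiff by friction: it takes about 3 to 4 N at the handle, stays where it is left and does not coast. Mechanical stops at -0.2 and 7.88. Each turn raises the stage by 15 mm.
- wheel_axis (a point): point on the upright axis of the horizontal hand wheel, at mid-height of the rim (62 mm above the bench). Three-spoke aluminium wheel: rim centre line at radius 95 mm, rim bar 14 mm thick (its top 69 mm above the bench). It sits on a round white base, 210 mm across and at most 18 mm high outside the pedestal of 62 mm radius; the lift stands anywhere about the middle of the bench, turned any way.
- handle: the upright light grey handle, a round peg 22 mm in diameter standing on the wheel rim at the end of one spoke, 95 mm from the wheel axis; it travels with the wheel and spins freely about its own upright axis, as crank grips do. Origin at the centre of its foot (68 mm above the bench); it is 52 mm tall, z up.
- handle_top (a point): centre of the handle's top end, 120 mm above the bench, 95 mm from the wheel axis.
- index_mark (a point): top of the index mark, a square white post 18 mm wide and 42 mm high, fixed to the base by a flat white tongue, outside the rim at 151 mm from the wheel axis. At wheel angle 0 and after one full turn the handle stands on the line from the axis to this mark.
- stage_seat (a point): centre of the top face of the round steel stage (104 mm across, with small lugs 5 mm high at its edge) above the wheel's hub, on the wheel axis; 90 mm above the bench at the start, 105 mm after one turn. It goes up and down with the wheel but does not turn.
- dish0_center (a point): centre of the lower of two loose lidded Petri dishes (90 mm across, 15 mm high, 35 g each) stacked on the stage.
- dish1_center (a point): centre of the upper dish. Its top is 120 mm above the bench at the start and 135 mm after one turn.
- spare_center (a point): bystander: centre of a loose stack of five Petri dishes, 90 mm across, 75 mm high, standing on the bench to the left of the lift.
- reagent_center (a point): bystander: half-way up a brown bottle with a white cap, 56 mm across, 110 mm high, standing on the bench to the right of the lift.
- case_center (a point): bystander: centre of a flat grey plastic case, 110 x 50 x 18 mm, lying on the bench to the right of the lift, beyond the bottle.
There are look-alikes about, which are no part of the job. What is shaped like the part that bears dish0_center but blue or orange is not meant.

How it is judged:
By the outcome, as a careful person would: the job done as asked, in the order asked, and still so for the second after the job is handed in, with the robot touching nothing.
It also fails if it takes over 64 s, if anything falls off the work surface, if the arm or the gripper's body presses on something with over 40 N, if the wrist force passes 120 N, or if a joint passes its speed limit or range.

ROBOT

A 6-joint arm with a two-finger parallel gripper is mounted at the origin on the work surface. World frame = base frame: x ahead of the robot, y to its left, z up, the work surface at z = 0. Lengths are in m, angles in rad, forces in N, time in s.
With the tool pointing down it reaches from about 0.3 to 0.875 m from the base axis. Payload 6.4 kg.
Tool frame: the origin (TCP) lies at the very end of the fingers, on their centre line; the grasp point (between the pads) lies 19 mm behind it (bot.pinch_z is the distance from the TCP to the grasp point, in m); x points along the fingers, y is the direction in which the jaws open and shut, and the axes are right-handed (so a half turn about x gives the same grasp; the last joint's range is limited). The gripper opens to 88 mm and grips with 3 to 60 N. Pads are 18 mm wide; open, the fingers measure 123 mm over their backs; the gripper's body (75 mm by 187 mm) begins 45 mm behind the grasp point.
Start: joints at [-1.33, 0.181, 1.607, -0, 1.354, -0.206], TCP at [0.248, -0.519, 0.239] pointing down, gripper open.
Joint ranges: [-2.99, 2.99], [-0.89, 2.07], [0.3, 2.58], [-1.14, 4.28], [0, 2.63], [-3.12, 3.12]. Speed limits (rad/s): [2.57, 2.57, 3.01, 3.14, 3.14, 3.14].

INTERFACE

Orientations are given as a 3x3 rotation matrix whose columns are the frame's x, y, z axes.
In Python, from station import bot gives the robot as it stands.
- The arm moves only by the tool jog_arm, never from a script. Its argument "series" is a list of rows, each a list of 3 entries, a list of its own where there are three numbers: the shift along the tool's x, y, z in m, then the turn, a rotation vector about the tool's x, y, z in degrees, then the opening, from 0 (shut) to 1 (fully open). In form: [[[x, y, z], [wx, wy, wz], claw], ...]. A call has 1 to 20 rows; each row is the pose to reach, as a shift and turn from the pose commanded when the call began, along the tool's axes at that moment; what a row does not reach only later rows make up. A row lasts 1/10 s, in which the tool goes at most 50 mm and 8.59 degrees, less where a joint would pass 70% of its speed; a pose out of reach is approached as far as the arm can. A call with a gripper value outside its range is refused whole. The fingers move at their own pace and stop on an object; the grip force is fixed at half the most. Time passes only in rows, so rows that repeat a pose let the fingers close. It gives the time, the measured TCP pose, the force and the opening at its end, in the units of the state.
- bot.sense(): the state, without advancing time (a new reading comes with each control period).
- bot.get_image(name): name is "scene" or "top" or "wrist"; returns a dict with "color" (400x640x3 uint8, red, green, blue), "K" (3x3 intrinsics, pixels), "dist" ([k1, k2, p1, p2, k3] as OpenCV has them; the pictures are not rectified), "pose" (4x4, takes a point from camera to world coordinates); the wrist camera has in their place "mount" (4x4, takes a point from camera to tool coordinates, whose origin is the TCP and whose axes are the tool frame's). Camera axes: x right, y up, looking along -z (the intrinsics and any distortion apply to the point x, -y, -z); pixel columns grow to the right and rows downward; lengths in m; the calibration is good to about 2 mm. A picture is of the moment at which its call begins: read the wrist's pose just before it. There is no depth.
- bot.close_job(): hands the job in, once; it reports no verdict.
The state is a dict: "clock": time; "joint_positions": joint angles; "joint_vel": joint speeds; "joint_torque": joint torques, N m; "tcp_pos": TCP position; "tool_rot": TCP orientation; "force": force on the tool from outside, world axes, zero at the start; "wrist_torque": the same for the moment, N m; "width": finger opening in m.
Only numpy, scipy, OpenCV 4.12 (cv2) and the standard library are available. Lean on these libraries where they do the work, as an engineer would, in place of code of your own. Each camera call takes 0.05 s, during which the arm holds its last target.

## Working session

There is one attempt and no reset: what is moved stays moved. The work goes in short steps, Python scripts to look and compute and a tool call to move; the robot and the scene stay as the last step left them, time stands still between calls to the robot, and variables do not carry over. Pictures are saved under pics/ and viewed, and the job is handed in when it is done.

Besides the shell and the picture viewer there is one more tool, called as name([rows], argument=value, ...), one row to a line, values as JSON. jog_arm: Moves the arm, as the interface text tells. Its arguments: {"type":"object","properties":{"series":{"type":"array","items":{"type":"array"}}},"required":["series"]}

```bash
ls; mkdir -p pics; python3 - <<'E'
from station import bot
import cv2,numpy as np
s=bot.sense(); print(s)
for n in ["scene","top"]:
    d=bot.get_image(n); cv2.imwrite(f"pics/{n}0.png",d["color"][:,:,::-1]); np.savez(f"{n}0.npz",**d)
    print(n,d["K"],d["dist"],d["pose"])
E
```

```text
pics
{'clock': 0.0, 'joint_positions': array([-1.33030022e+00,  1.81519577e-01,  1.60797848e+00,  1.22675141e-05,
        1.35378327e+00, -2.06300392e-01]), 'joint_vel': array([ 1.91436294e-03, -1.46784050e-03,  1.33317959e-04, -2.38809075e-04,
       -2.01656070e-03,  2.33722872e-05]), 'joint_torque': array([-6.76355085e-04, -4.33869445e+01, -3.41854477e+01,  7.04557775e-02,
        3.86240997e-02, -1.44594119e-04]), 'tcp_pos': array([ 0.2483383 , -0.51803279,  0.23783647]), 'tool_rot': array([[-3.90581292e-04,  4.32076008e-01, -9.01837109e-01],
       [ 1.64292867e-03, -9.01835683e-01, -4.32076036e-01],
       [-9.99998574e-01, -1.65041486e-03, -3.57629916e-04]]), 'force': array([ 1.05005583, -0.20545647, -1.00983129]), 'wrist_torque': array([-0.0087448 , -0.05078974, -0.01092386]), 'width': 0.0881179648987268}
scene [[420.0583391    0.         320.29723704]
 [  0.         420.0583391  205.42601545]
 [  0.           0.           1.        ]] [-0.03384037  0.          0.          0.          0.        ] [[ 0.4097041  -0.61360572  0.67500413  1.19865064]
 [ 0.9121724   0.28301168 -0.2963881  -0.28598069]
 [-0.00916862  0.73715155  0.67566524  0.74829002]
 [ 0.          0.          0.          1.        ]]
top [[372.80144125   0.         318.37167372]
 [  0.         372.80144125 197.73036787]
 [  0.           0.           1.        ]] [-0.08417033  0.          0.          0.          0.        ] [[ 0.00792324  0.99630159 -0.0855591   0.46196535]
 [-0.99975461  0.00612246 -0.02128915 -0.00768929]
 [-0.02068658  0.08570679  0.99610562  1.00102937]
 [ 0.          0.          0.          1.        ]]
```

View pics/scene0.png

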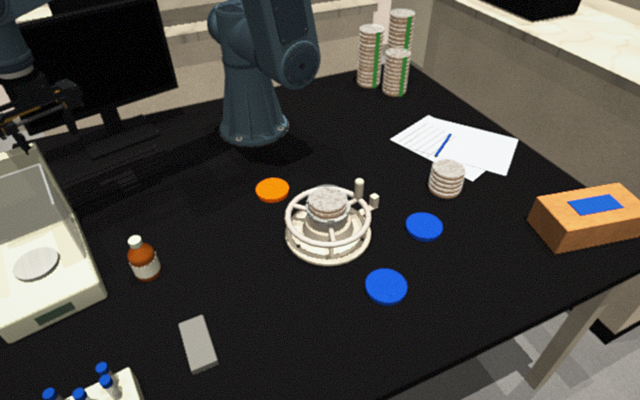

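View pics/top0.png

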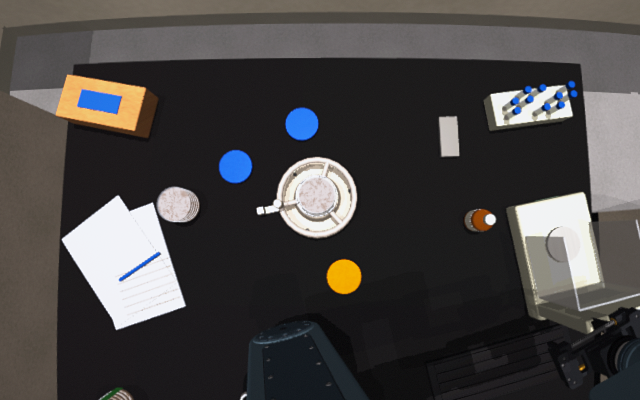

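The lift is at about (317,197) in the top picture and (328,222) in the scene picture. The handle is near (279,207) top and (359,187) scene, with the index post just outside it. Next I'll enlarge both.

```bash
python3 - <<'E'
import cv2
a=cv2.imread("pics/top0.png")[145:250,245:375]; cv2.imwrite("pics/topc.png",cv2.resize(a,None,fx=6,fy=5.7*6/5.7*0.95,interpolation=cv2.INTER_CUBIC) if 0 else cv2.resize(a,None,fx=5,fy=5,interpolation=cv2.INTER_CUBIC))
a=cv2.imread("pics/scene0.png")[165:275,270:400]; cv2.imwrite("pics/scenec.png",cv2.resize(a,None,fx=5,fy=5,interpolation=cv2.INTER_CUBIC))
E
```

```text
(no output)
```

View pics/topc.png

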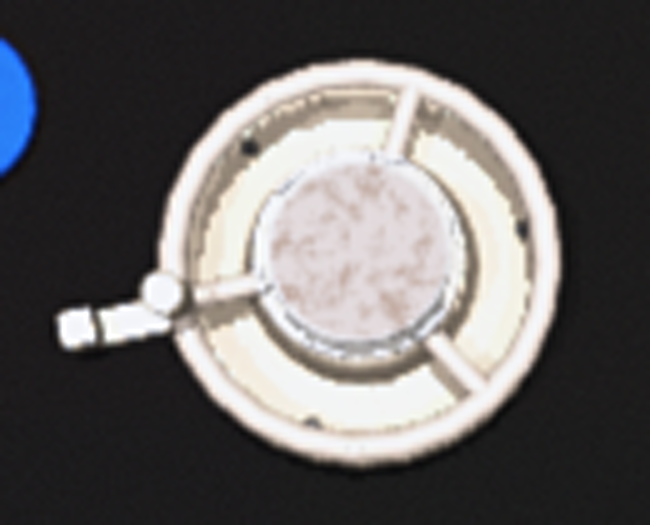

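View pics/scenec.png

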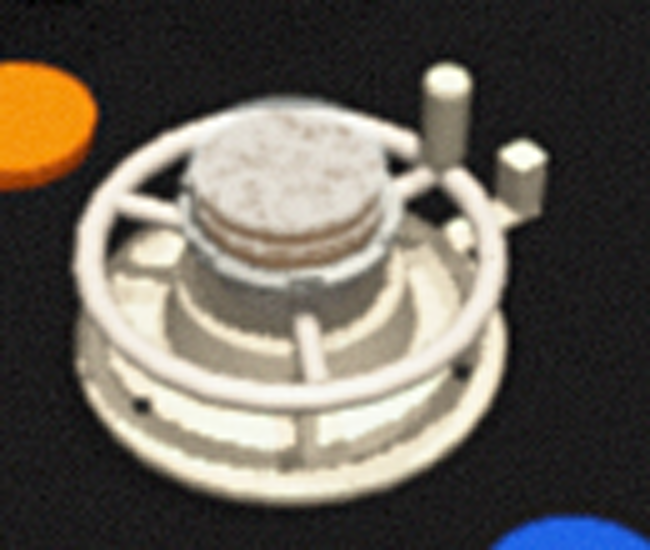

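```bash
cat > h.py <<'E'
import numpy as np,cv2
def proj(d,P):
    T=np.linalg.inv(d["pose"]);p=(T[:3,:3]@np.atleast_2d(P).T).T+T[:3,3]
    p=p*[1,-1,-1]
    return cv2.projectPoints(p.reshape(-1,1,3),np.zeros(3),np.zeros(3),d["K"],d["dist"])[0].reshape(-1,2)
def ray(d,uv,z):
    q=cv2.undistortPoints(np.array([[uv]],float),d["K"],d["dist"])[0,0]
    r=d["pose"][:3,:3]@np.array([q[0],-q[1],-1]);o=d["pose"][:3,3]
    return o+r*(z-o[2])/r[2]
E
python3 - <<'E'
from h import *
top=np.load("top0.npz");sc=np.load("scene0.npz")
c=lambda u,v,o:((u+.5)/5-.5+o[0],(v+.5)/5-.5+o[1])
ot=(245,145);os_=(270,165)
for n,d,uv,o,z in [("rim",top,(360,263),ot,.062),("handle",top,(165,290),ot,.12),("idx",top,(77,328),ot,.042),("dish",top,(360,250),ot,.12),
 ("handle",sc,(448,78),os_,.12),("idx",sc,(523,157),os_,.042),("dish",sc,(287,178),os_,.12)]:
    print(n,ray(d,c(*uv,o),z))
for n,d,uv,z in [("spare",top,(175,204),.075),("bottle",top,(490,219),.11),("case",top,(449,136),.018),("orange",top,(344,277),.01),("blue",top,(235,166),.01),("blue2",top,(302,124),.01)]:
    print(n,ray(d,uv,z))
E
```

```text
rim [0.54394078 0.01687258 0.062     ]
handle [0.52542352 0.10800886 0.12      ]
idx [0.51100717 0.16371221 0.042     ]
dish [0.5450745  0.01540715 0.12      ]
handle [0.52893901 0.10944562 0.12      ]
idx [0.51815507 0.16313026 0.042     ]
dish [0.56144468 0.01039348 0.12      ]
spare [0.52326334 0.37662112 0.075     ]
bottle [ 0.48959569 -0.40274314  0.11      ]
case [ 0.71591809 -0.33825751  0.018     ]
orange [ 0.33841618 -0.05553098  0.01      ]
blue [0.63214249 0.2405266  0.01      ]
blue2 [0.74862098 0.05974677 0.01      ]
```

```bash
python3 - <<'E'
from h import *
C=np.array([.545,.0165]);a=np.radians(102.2);u=np.array([np.cos(a),np.sin(a)])
t=np.linspace(0,2*np.pi,73)
circ=lambda c,r,z:np.c_[c[0]+r*np.cos(t),c[1]+r*np.sin(t),0*t+z]
L=[(circ(C,.102,.062),(0,0,255)),(circ(C,.045,.12),(255,0,0)),(circ(C+.095*u,.011,.12),(0,160,0)),(circ(C+.151*u,.009,.042),(255,0,255)),(circ(C,.105,.0),(0,255,255))]
for n,o,w in [("top",(245,145),105),("scene",(270,165),110)]:
    d=np.load(n+"0.npz");im=cv2.imread(f"pics/{n}0.png")[o[1]:o[1]+w,o[0]:o[0]+130]
    im=cv2.resize(im,None,fx=5,fy=5,interpolation=cv2.INTER_CUBIC)
    for P,col in L:
        p=(proj(d,P)-o+.5)*5-.5; cv2.polylines(im,[np.round(p).astype(np.int32)],True,col,1)
    cv2.imwrite(f"pics/ov_{n}.png",im)
E
```

```text
(no output)
```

View pics/ov_top.png

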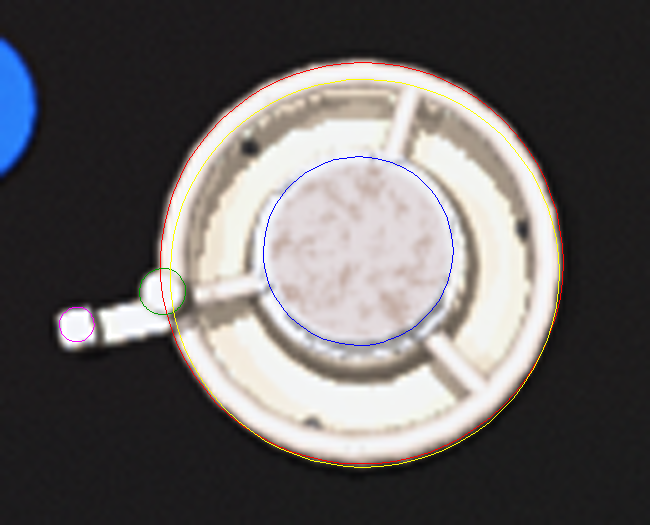

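View pics/ov_scene.png

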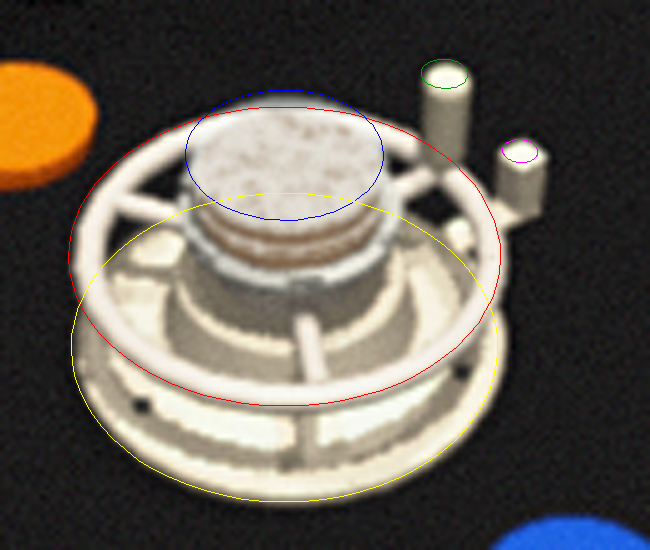

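```bash
cat >> h.py <<'E'
def sh(T):
    from station import bot
    s=bot.sense(); print("tcp",s["tcp_pos"].round(4),"F",s["force"].round(1),"clk",s["clock"],"w",round(s["width"],4))
    for t in np.atleast_2d(T): print((s["tool_rot"].T@(t-s["tcp_pos"])).round(4).tolist())
    z=s["tool_rot"][:,2];print("z yaw",np.degrees(np.arctan2(z[1],z[0])).round(2), "x",s["tool_rot"][:,0].round(4))
E
python3 -c "
from h import *
sh([[.488,.102,.24]])"
```

```text
tcp [ 0.2484 -0.5181  0.2379] F [-0.   0.5 -0.5] clk 0.1 w 0.0884
[-0.0013, -0.4557, -0.4841]
z yaw -154.4 x [-3.0e-04  1.4e-03 -1.0e+00]
```

Things that could be confused, by top-picture pixel:
- **Handle:** round peg on the rim at (278,203), chosen. The square index post at (260,210) is not it.
- **Dishes:** the stack on the stage at (317,195) is the real one. The spare stack (178,205), blue discs (302,124) and (235,166), orange disc (344,277) and balance pan (563,244) are not.

The crops confirm the round, taller peg on the rim. I'll move over now with the fingers shut.

jog_arm([
  [[0,-0.023,-0.024],[2,0,0],0],
  [[0,-0.046,-0.048],[4,0,0],0],
  [[0,-0.069,-0.073],[6,0,0],0],
  [[0,-0.092,-0.097],[8,0,0],0],
  [[0,-0.115,-0.121],[10,0,0],0],
  [[0,-0.138,-0.145],[12,0,0],0],
  [[0,-0.161,-0.169],[13.6,0,0],0],
  [[0,-0.184,-0.194],[13.6,0,0],0],
  [[0,-0.207,-0.218],[13.6,0,0],0],
  [[0,-0.23,-0.242],[13.6,0,0],0],
  [[0,-0.253,-0.266],[13.6,0,0],0],
  [[0,-0.276,-0.29],[13.6,0,0],0],
  [[0,-0.3,-0.315],[13.6,0,0],0],
  [[0,-0.325,-0.34],[13.6,0,0],0],
  [[0,-0.35,-0.37],[13.6,0,0],0],
  [[0,-0.38,-0.4],[13.6,0,0],0],
  [[0,-0.41,-0.43],[13.6,0,0],0],
  [[0,-0.435,-0.46],[13.6,0,0],0],
  [[0,-0.456,-0.484],[13.6,0,0],0],
  [[0,-0.456,-0.484],[13.6,0,0],0],
])

```text
clock: 2.1
tcp_pos: [0.4883, 0.1047, 0.2383]
tool_rot: [[-0.0, 0.212, -0.977], [0.001, -0.977, -0.212], [-1.0, -0.001, 0.0]]
force: [-0.1, -0.4, 0.2]
width: 0.0006
```

```bash
python3 - <<'E'
from h import *
from station import bot
sh([[.488,.102,.09]])
s=bot.sense();d=bot.get_image("wrist");d["color"]
cv2.imwrite("pics/w1.png",d["color"][:,:,::-1]);np.savez("w1.npz",R=s["tool_rot"],p=s["tcp_pos"],**d)
print(d["mount"])
E
```

```text
tcp [0.4883 0.1047 0.2383] F [-0.1 -0.4  0.2] clk 2.1 w 0.0006
[0.1483, 0.0028, 0.0008]
z yaw -167.77 x [-5.e-04  9.e-04 -1.e+00]
[[-7.12785538e-04  2.72657862e-01 -9.62110795e-01 -1.45104586e-01]
 [ 9.99999603e-01 -3.20145497e-04 -8.31583478e-04  1.33670453e-03]
 [-5.34753211e-04 -9.62111006e-01 -2.72657525e-01 -7.00609347e-02]
 [ 0.00000000e+00  0.00000000e+00  0.00000000e+00  1.00000000e+00]]
```

View pics/w1.png

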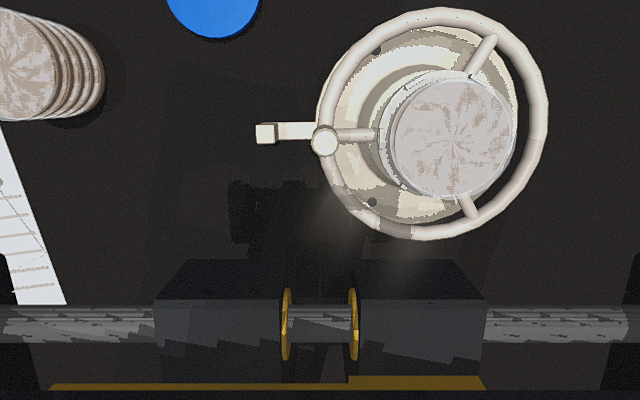

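```bash
python3 - <<'E'
from h import *
w=dict(np.load("w1.npz"));print(w["K"],w["dist"])
M=np.eye(4);M[:3,:3]=w["R"];M[:3,3]=w["p"];w["pose"]=M@w["mount"]
P=lambda q:w["R"]@np.array(q)+w["p"]
for q in [(0,0,0),(0,.0175,-.009),(0,-.0175,-.009),(-.064,0,0),(-.064,.0175,-.009),(-.064,.093,-.037)]: print(q,proj(w,P(q)))
C=np.array([.5455,.0165]);a=np.radians(102.);u=np.array([np.cos(a),np.sin(a)])
t=np.linspace(0,2*np.pi,73)
circ=lambda c,r,z:np.c_[c[0]+r*np.cos(t),c[1]+r*np.sin(t),0*t+z]
im=cv2.imread("pics/w1.png")
g=np.clip((im[220:400].astype(float)/255)**.4*255,0,255).astype(np.uint8)
for Q,col in [(circ(C,.102,.062),(0,0,255)),(circ(C,.045,.12),(255,0,0)),(circ(C+.095*u,.011,.12),(0,160,0)),(circ(C+.151*u,.009,.042),(255,0,255))]:
    cv2.polylines(im,[np.round(proj(w,Q)).astype(np.int32)],True,col,1)
im=cv2.resize(im[0:250,240:560],None,fx=2,fy=2,interpolation=cv2.INTER_CUBIC)
cv2.imwrite("pics/ov_w.png",im);cv2.imwrite("pics/w1g.png",g)
print(ray(w,(325,141),.12),ray(w,(265,126.5),.042))
E
```

```text
[[356.80553904   0.         319.42423244]
 [  0.         356.80553904 199.6387509 ]
 [  0.           0.           1.        ]] [0.00249237 0.         0.         0.         0.        ]
(0, 0, 0) [[316.10206283 262.23769066]]
(0, 0.0175, -0.009) [[356.02116989 243.45464193]]
(0, -0.0175, -0.009) [[276.09277938 243.43767361]]
(-0.064, 0, 0) [[314.16119413 366.10370662]]
(-0.064, 0.0175, -0.009) [[380.01349337 337.75484102]]
(-0.064, 0.093, -0.037) [[695.56342395 239.57327751]]
[0.5286275  0.10784701 0.12      ] [0.52141748 0.16282499 0.042     ]
```

View pics/ov_w.png

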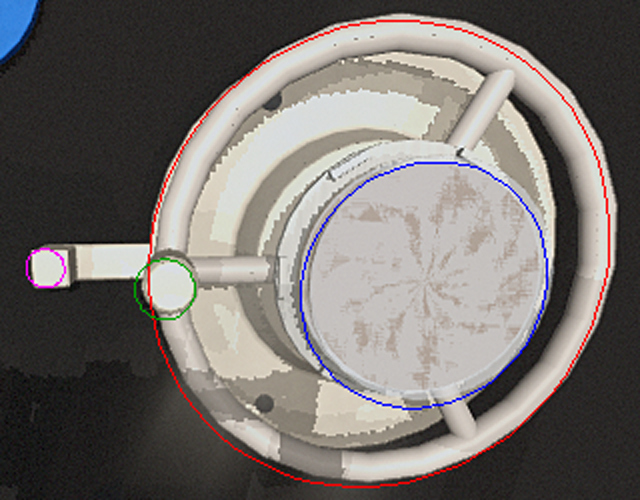

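View pics/w1g.png

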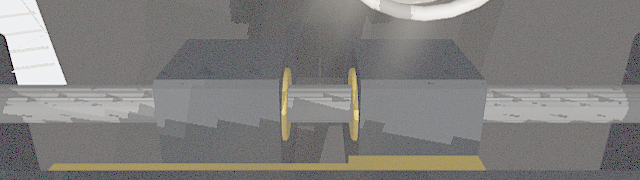

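The wrist view agrees to within a few mm, putting the axis near (0.547, 0.0155) and the handle at (0.528, 0.108). I'll descend behind the handle.

jog_arm([
  [[0.02,0.002,0],[0,0,0],0],
  [[0.04,0.004,0],[0,0,0],0],
  [[0.06,0.005,0],[0,0,0],0],
  [[0.08,0.006,0],[0,0,0],0],
  [[0.1,0.007,0],[0,0,0],0],
  [[0.12,0.007,0],[0,0,0],0],
  [[0.135,0.007,0],[0,0,0],0],
  [[0.147,0.007,0],[0,0,0],0],
  [[0.147,0.007,0],[0,0,0],0],
])

```text
clock: 3.05
tcp_pos: [0.4878, 0.0941, 0.0901]
tool_rot: [[-0.004, 0.207, -0.978], [-0.0, -0.978, -0.207], [-1.0, -0.001, 0.003]]
force: [-0.9, 0.8, 0.1]
width: 0.0004
```

```bash
cat >> h.py <<'E'
def arc(a0,a1,n,R=.098,C=(.547,.0155),z=.092):
    from station import bot
    s=bot.sense();r=[]
    for a in np.radians(np.linspace(a0,a1,n+1)[1:]):
        q=s["tool_rot"].T@(np.array([C[0]+R*np.cos(a),C[1]+R*np.sin(a),z])-s["tcp_pos"])
        r.append([(np.round(q,3)+0).tolist(),[0,0,0],0])
    v=s["tcp_pos"][:2]-C;print("tcp",s["tcp_pos"].round(4),"F",s["force"].round(1),"clk",s["clock"],"psi",np.degrees(np.arctan2(v[1],v[0])).round(2),"R",np.hypot(*v).round(4));print(r)
E
python3 - <<'E'
from h import *
from station import bot
s=bot.sense();C=(.547,.0155);v=s["tcp_pos"][:2]-C;a=np.degrees(np.arctan2(v[1],v[0]))
arc(a,a-70,20)
for n in ["scene"]:
    d=bot.get_image(n); im=cv2.resize(d["color"][130:290,230:430,::-1],None,fx=4,fy=3.75*4/3.75,interpolation=cv2.INTER_CUBIC)[:600];cv2.imwrite("pics/s2.png",im)
E
```

```text
tcp [0.4878 0.0941 0.0901] F [-0.9  0.8  0.1] clk 3.05 psi 126.98 R 0.0984
[[[-0.002, -0.002, -0.006], [0, 0, 0], 0], [[-0.002, -0.004, -0.011], [0, 0, 0], 0], [[-0.002, -0.006, -0.017], [0, 0, 0], 0], [[-0.002, -0.007, -0.023], [0, 0, 0], 0], [[-0.002, -0.008, -0.029], [0, 0, 0], 0], [[-0.002, -0.009, -0.035], [0, 0, 0], 0], [[-0.002, -0.009, -0.041], [0, 0, 0], 0], [[-0.002, -0.009, -0.047], [0, 0, 0], 0], [[-0.002, -0.008, -0.053], [0, 0, 0], 0], [[-0.002, -0.007, -0.059], [0, 0, 0], 0], [[-0.002, -0.006, -0.064], [0, 0, 0], 0], [[-0.002, -0.005, -0.07], [0, 0, 0], 0], [[-0.002, -0.003, -0.076], [0, 0, 0], 0], [[-0.002, 0.0, -0.081], [0, 0, 0], 0], [[-0.002, 0.002, -0.087], [0, 0, 0], 0], [[-0.002, 0.005, -0.092], [0, 0, 0], 0], [[-0.002, 0.008, -0.097], [0, 0, 0], 0], [[-0.002, 0.012, -0.102], [0, 0, 0], 0], [[-0.002, 0.016, -0.107], [0, 0, 0], 0], [[-0.002, 0.02, -0.111], [0, 0, 0], 0]]
```

View pics/s2.png

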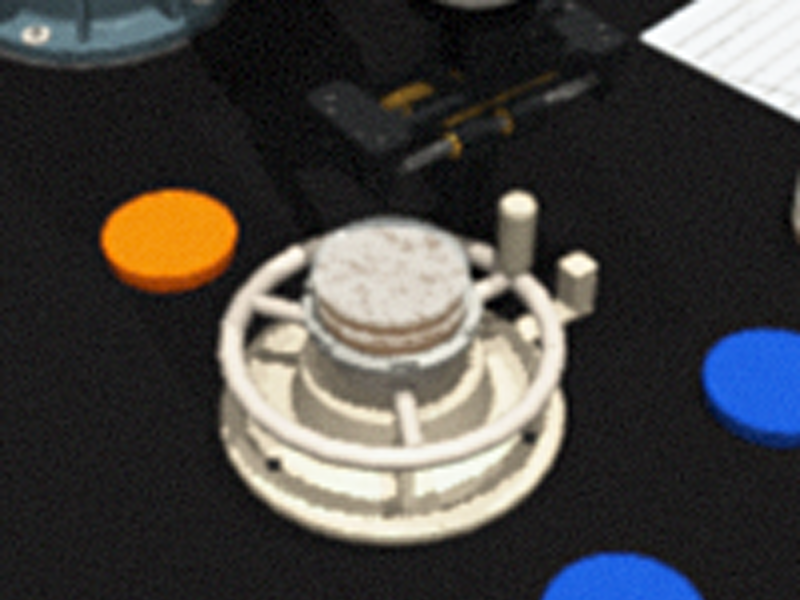

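The picture shows the gripper behind the lift, with the handle (517,230) and post (578,280) untouched. I'll push the first part of the turn.

jog_arm([
  [[-0.002,-0.002,-0.006],[0,0,0],0],
  [[-0.002,-0.004,-0.011],[0,0,0],0],
  [[-0.002,-0.006,-0.017],[0,0,0],0],
  [[-0.002,-0.007,-0.023],[0,0,0],0],
  [[-0.002,-0.008,-0.029],[0,0,0],0],
  [[-0.002,-0.009,-0.035],[0,0,0],0],
  [[-0.002,-0.009,-0.041],[0,0,0],0],
  [[-0.002,-0.009,-0.047],[0,0,0],0],
  [[-0.002,-0.008,-0.053],[0,0,0],0],
  [[-0.002,-0.007,-0.059],[0,0,0],0],
])

```text
clock: 4.1
tcp_pos: [0.546, 0.1142, 0.0936]
tool_rot: [[-0.0, 0.208, -0.978], [0.0, -0.978, -0.208], [-1.0, -0.0, 0.0]]
force: [-3.3, -1.3, 3.1]
width: 0.0006
```

```bash
cat >> h.py <<'E'
def cur(C=(.547,.0155)):
    from station import bot
    v=bot.sense()["tcp_pos"][:2]-C; return np.degrees(np.arctan2(v[1],v[0]))
def snap(n):
    from station import bot
    d=bot.get_image("scene"); cv2.imwrite(f"pics/s{n}.png",cv2.resize(d["color"][145:275,250:410,::-1],None,fx=3,fy=3,interpolation=cv2.INTER_CUBIC))
    d=bot.get_image("top"); cv2.imwrite(f"pics/t{n}.png",cv2.resize(d["color"][130:260,235:395,::-1],None,fx=4,fy=4,interpolation=cv2.INTER_CUBIC));np.savez(f"t{n}.npz",**d)
    a=cv2.imread(f"pics/s{n}.png");b=cv2.resize(cv2.imread(f"pics/t{n}.png"),(480,390));b=cv2.resize(b,None,fx=.66,fy=1) if 0 else b
    cv2.imwrite(f"pics/b{n}.png",cv2.resize(np.hstack([a,b]),(800,325)))
E
python3 - <<'E'
from h import *
snap(3);a=cur();arc(a,a-80,20)
E
```

```text
tcp [0.5467 0.1142 0.0936] F [0.2 0.4 0.2] clk 4.2 psi 90.2 R 0.0987
[[[0.002, 0.002, -0.007], [0, 0, 0], 0], [[0.002, 0.004, -0.013], [0, 0, 0], 0], [[0.002, 0.007, -0.019], [0, 0, 0], 0], [[0.002, 0.01, -0.026], [0, 0, 0], 0], [[0.002, 0.013, -0.031], [0, 0, 0], 0], [[0.002, 0.017, -0.037], [0, 0, 0], 0], [[0.002, 0.021, -0.043], [0, 0, 0], 0], [[0.002, 0.026, -0.048], [0, 0, 0], 0], [[0.002, 0.031, -0.052], [0, 0, 0], 0], [[0.002, 0.036, -0.057], [0, 0, 0], 0], [[0.002, 0.041, -0.061], [0, 0, 0], 0], [[0.002, 0.047, -0.065], [0, 0, 0], 0], [[0.002, 0.053, -0.068], [0, 0, 0], 0], [[0.002, 0.06, -0.071], [0, 0, 0], 0], [[0.002, 0.066, -0.073], [0, 0, 0], 0], [[0.002, 0.073, -0.075], [0, 0, 0], 0], [[0.002, 0.079, -0.076], [0, 0, 0], 0], [[0.002, 0.086, -0.077], [0, 0, 0], 0], [[0.002, 0.093, -0.078], [0, 0, 0], 0], [[0.002, 0.1, -0.078], [0, 0, 0], 0]]
```

View pics/b3.png

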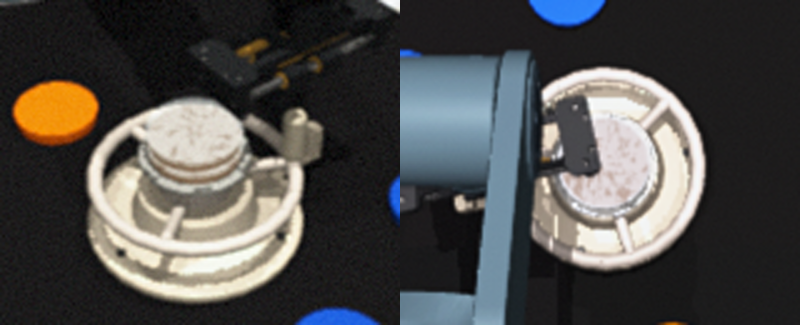

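The handle has moved clockwise and the dishes are still in place. I'll keep pushing.

jog_arm([
  [[0.001,0.002,-0.007],[0,0,0],0],
  [[0.001,0.004,-0.013],[0,0,0],0],
  [[0.001,0.007,-0.019],[0,0,0],0],
  [[0.001,0.01,-0.026],[0,0,0],0],
  [[0.001,0.013,-0.031],[0,0,0],0],
  [[0.001,0.017,-0.037],[0,0,0],0],
  [[0.001,0.021,-0.043],[0,0,0],0],
  [[0.001,0.026,-0.048],[0,0,0],0],
  [[0.001,0.031,-0.052],[0,0,0],0],
  [[0.001,0.036,-0.057],[0,0,0],0],
  [[0.001,0.041,-0.061],[0,0,0],0],
  [[0.001,0.047,-0.065],[0,0,0],0],
  [[0.001,0.053,-0.068],[0,0,0],0],
  [[0.001,0.06,-0.071],[0,0,0],0],
  [[0.001,0.066,-0.073],[0,0,0],0],
  [[0.001,0.073,-0.075],[0,0,0],0],
  [[0.001,0.079,-0.076],[0,0,0],0],
  [[0.001,0.086,-0.077],[0,0,0],0],
  [[0.001,0.093,-0.078],[0,0,0],0],
  [[0.001,0.1,-0.078],[0,0,0],0],
])

```text
clock: 6.2
tcp_pos: [0.6429, 0.0319, 0.0928]
tool_rot: [[0.0, 0.208, -0.978], [0.0, -0.978, -0.208], [-1.0, -0.0, -0.0]]
force: [-1.0, 3.2, -1.2]
width: 0.0006
```

```bash
python3 - <<'E'
from h import *
snap(4);a=cur();arc(a,a-80,20)
E
```

```text
tcp [0.6432 0.031  0.0929] F [ 0.4  0.1 -0.1] clk 6.3 psi 9.14 R 0.0975
[[[0.001, 0.007, 0.0], [0, 0, 0], 0], [[0.001, 0.014, 0.001], [0, 0, 0], 0], [[0.001, 0.02, 0.003], [0, 0, 0], 0], [[0.001, 0.027, 0.005], [0, 0, 0], 0], [[0.001, 0.033, 0.007], [0, 0, 0], 0], [[0.001, 0.039, 0.01], [0, 0, 0], 0], [[0.001, 0.045, 0.013], [0, 0, 0], 0], [[0.001, 0.051, 0.017], [0, 0, 0], 0], [[0.001, 0.057, 0.021], [0, 0, 0], 0], [[0.001, 0.062, 0.025], [0, 0, 0], 0], [[0.001, 0.067, 0.03], [0, 0, 0], 0], [[0.001, 0.071, 0.035], [0, 0, 0], 0], [[0.001, 0.075, 0.041], [0, 0, 0], 0], [[0.001, 0.079, 0.047], [0, 0, 0], 0], [[0.001, 0.082, 0.053], [0, 0, 0], 0], [[0.001, 0.085, 0.059], [0, 0, 0], 0], [[0.001, 0.088, 0.065], [0, 0, 0], 0], [[0.001, 0.09, 0.072], [0, 0, 0], 0], [[0.001, 0.091, 0.078], [0, 0, 0], 0], [[0.001, 0.092, 0.085], [0, 0, 0], 0]]
```

View pics/b4.png

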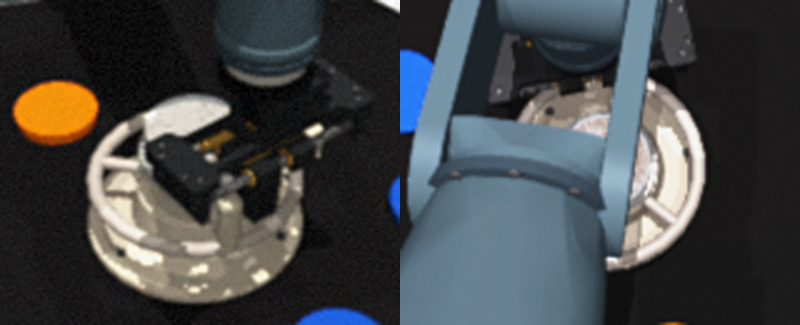

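The handle is now at the far side, at (230,225) in the left half. The gripper body clears the dishes, so I'll continue.

jog_arm([
  [[0.001,0.007,0.0],[0,0,0],0],
  [[0.001,0.014,0.001],[0,0,0],0],
  [[0.001,0.02,0.003],[0,0,0],0],
  [[0.001,0.027,0.005],[0,0,0],0],
  [[0.001,0.033,0.007],[0,0,0],0],
  [[0.001,0.039,0.01],[0,0,0],0],
  [[0.001,0.045,0.013],[0,0,0],0],
  [[0.001,0.051,0.017],[0,0,0],0],
  [[0.001,0.057,0.021],[0,0,0],0],
  [[0.001,0.062,0.025],[0,0,0],0],
  [[0.001,0.067,0.03],[0,0,0],0],
  [[0.001,0.071,0.035],[0,0,0],0],
  [[0.001,0.075,0.041],[0,0,0],0],
  [[0.001,0.079,0.047],[0,0,0],0],
  [[0.001,0.082,0.053],[0,0,0],0],
  [[0.001,0.085,0.059],[0,0,0],0],
  [[0.001,0.088,0.065],[0,0,0],0],
  [[0.001,0.09,0.072],[0,0,0],0],
  [[0.001,0.091,0.078],[0,0,0],0],
  [[0.001,0.092,0.085],[0,0,0],0],
])

```text
clock: 8.3
tcp_pos: [0.5781, -0.0752, 0.0917]
tool_rot: [[-0.0, 0.208, -0.978], [0.0, -0.978, -0.208], [-1.0, -0.0, 0.0]]
force: [2.8, 1.0, 3.3]
width: 0.0006
```

```bash
python3 - <<'E'
from h import *
snap(5);a=cur();arc(a,a-80,20)
E
```

```text
tcp [ 0.5772 -0.0753  0.0913] F [0.5 0.6 0.7] clk 8.4 psi -71.58 R 0.0957
[[[-0.001, 0.003, 0.007], [0, 0, 0], 0], [[-0.001, 0.003, 0.013], [0, 0, 0], 0], [[-0.001, 0.002, 0.02], [0, 0, 0], 0], [[-0.001, 0.002, 0.027], [0, 0, 0], 0], [[-0.001, 0.0, 0.034], [0, 0, 0], 0], [[-0.001, -0.002, 0.04], [0, 0, 0], 0], [[-0.001, -0.004, 0.047], [0, 0, 0], 0], [[-0.001, -0.007, 0.053], [0, 0, 0], 0], [[-0.001, -0.01, 0.059], [0, 0, 0], 0], [[-0.001, -0.013, 0.065], [0, 0, 0], 0], [[-0.001, -0.017, 0.07], [0, 0, 0], 0], [[-0.001, -0.022, 0.076], [0, 0, 0], 0], [[0.0, -0.027, 0.081], [0, 0, 0], 0], [[0.0, -0.032, 0.085], [0, 0, 0], 0], [[0.0, -0.037, 0.09], [0, 0, 0], 0], [[0.0, -0.043, 0.093], [0, 0, 0], 0], [[0.0, -0.048, 0.097], [0, 0, 0], 0], [[0.0, -0.055, 0.1], [0, 0, 0], 0], [[0.0, -0.061, 0.103], [0, 0, 0], 0], [[0.0, -0.067, 0.105], [0, 0, 0], 0]]
```

View pics/b5.png

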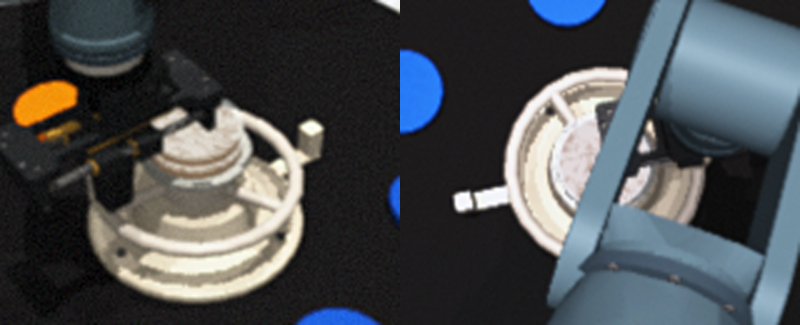

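jog_arm([
  [[-0.001,0.003,0.007],[0,0,0],0],
  [[-0.002,0.003,0.013],[0,0,0],0],
  [[-0.003,0.002,0.02],[0,0,0],0],
  [[-0.004,0.002,0.027],[0,0,0],0],
  [[-0.004,0.0,0.034],[0,0,0],0],
  [[-0.004,-0.002,0.04],[0,0,0],0],
  [[-0.004,-0.004,0.047],[0,0,0],0],
  [[-0.004,-0.007,0.053],[0,0,0],0],
  [[-0.004,-0.01,0.059],[0,0,0],0],
  [[-0.004,-0.013,0.065],[0,0,0],0],
  [[-0.004,-0.017,0.07],[0,0,0],0],
  [[-0.004,-0.022,0.076],[0,0,0],0],
  [[-0.004,-0.027,0.081],[0,0,0],0],
  [[-0.004,-0.032,0.085],[0,0,0],0],
  [[-0.004,-0.037,0.09],[0,0,0],0],
  [[-0.004,-0.043,0.093],[0,0,0],0],
  [[-0.004,-0.048,0.097],[0,0,0],0],
  [[-0.004,-0.055,0.1],[0,0,0],0],
  [[-0.004,-0.061,0.103],[0,0,0],0],
  [[-0.004,-0.067,0.105],[0,0,0],0],
])

```text
clock: 10.4
tcp_pos: [0.4616, -0.0309, 0.0956]
tool_rot: [[-0.0, 0.208, -0.978], [0.0, -0.978, -0.208], [-1.0, -0.0, 0.0]]
force: [0.5, -3.6, -0.1]
width: 0.0004
```

```bash
python3 - <<'E'
from h import *
snap(6);a=cur();arc(a,a-72,20,z=.095)
E
```

```text
tcp [ 0.4612 -0.0303  0.0955] F [-0.1  0.8  0.8] clk 10.5 psi -151.88 R 0.0973
[[[0.0, -0.006, 0.002], [0, 0, 0], 0], [[0.0, -0.012, 0.003], [0, 0, 0], 0], [[0.001, -0.018, 0.004], [0, 0, 0], 0], [[0.001, -0.024, 0.004], [0, 0, 0], 0], [[0.001, -0.03, 0.004], [0, 0, 0], 0], [[0.001, -0.036, 0.004], [0, 0, 0], 0], [[0.001, -0.042, 0.003], [0, 0, 0], 0], [[0.001, -0.049, 0.002], [0, 0, 0], 0], [[0.001, -0.054, 0.001], [0, 0, 0], 0], [[0.001, -0.06, -0.001], [0, 0, 0], 0], [[0.001, -0.066, -0.004], [0, 0, 0], 0], [[0.001, -0.072, -0.006], [0, 0, 0], 0], [[0.001, -0.077, -0.009], [0, 0, 0], 0], [[0.001, -0.082, -0.013], [0, 0, 0], 0], [[0.001, -0.087, -0.016], [0, 0, 0], 0], [[0.001, -0.092, -0.02], [0, 0, 0], 0], [[0.001, -0.096, -0.024], [0, 0, 0], 0], [[0.001, -0.101, -0.029], [0, 0, 0], 0], [[0.001, -0.105, -0.034], [0, 0, 0], 0], [[0.001, -0.108, -0.039], [0, 0, 0], 0]]
```

View pics/b6.png

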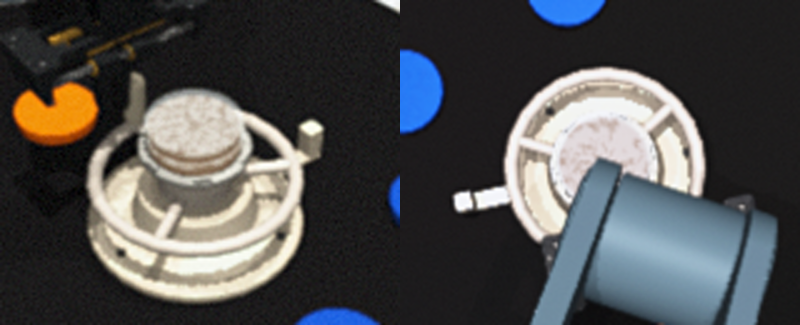

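The dishes are in place and the handle is at (135,95), about 3/4 round. This leg stops well short of the mark.

jog_arm([
  [[0.0,-0.006,0.002],[0,0,0],0],
  [[0.0,-0.012,0.003],[0,0,0],0],
  [[0.0,-0.018,0.004],[0,0,0],0],
  [[0.0,-0.024,0.004],[0,0,0],0],
  [[0.0,-0.03,0.004],[0,0,0],0],
  [[0.0,-0.036,0.004],[0,0,0],0],
  [[0.0,-0.042,0.003],[0,0,0],0],
  [[0.0,-0.049,0.002],[0,0,0],0],
  [[0.0,-0.054,0.001],[0,0,0],0],
  [[0.0,-0.06,-0.001],[0,0,0],0],
  [[0.0,-0.066,-0.004],[0,0,0],0],
  [[0.0,-0.072,-0.006],[0,0,0],0],
  [[0.0,-0.077,-0.009],[0,0,0],0],
  [[0.0,-0.082,-0.013],[0,0,0],0],
  [[0.0,-0.087,-0.016],[0,0,0],0],
  [[0.0,-0.092,-0.02],[0,0,0],0],
  [[0.0,-0.096,-0.024],[0,0,0],0],
  [[0.0,-0.101,-0.029],[0,0,0],0],
  [[0.0,-0.105,-0.034],[0,0,0],0],
  [[0.0,-0.108,-0.039],[0,0,0],0],
])

```text
clock: 12.5
tcp_pos: [0.4779, 0.0829, 0.0955]
tool_rot: [[-0.001, 0.208, -0.978], [0.0, -0.978, -0.208], [-1.0, -0.0, 0.001]]
force: [-4.2, -0.7, -0.9]
width: 0.0007
```

```bash
python3 - <<'E'
from h import *
from station import bot
snap(7);a=cur();arc(a,a-10,5,z=.095)
s=bot.sense();d=bot.get_image("wrist");cv2.imwrite("pics/w7.png",d["color"][:,:,::-1]);np.savez("w7.npz",R=s["tool_rot"],p=s["tcp_pos"],**d)
E
```

```text
tcp [0.4785 0.0829 0.0957] F [-1.4 -0.5 -0.5] clk 12.6 psi 135.5 R 0.0961
[[[0.001, -0.003, -0.002], [0, 0, 0], 0], [[0.001, -0.005, -0.005], [0, 0, 0], 0], [[0.001, -0.007, -0.008], [0, 0, 0], 0], [[0.001, -0.008, -0.011], [0, 0, 0], 0], [[0.001, -0.01, -0.014], [0, 0, 0], 0]]
```

View pics/b7.png

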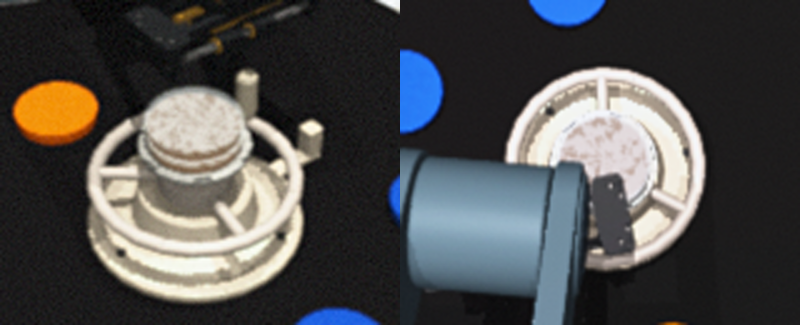

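View pics/w7.png

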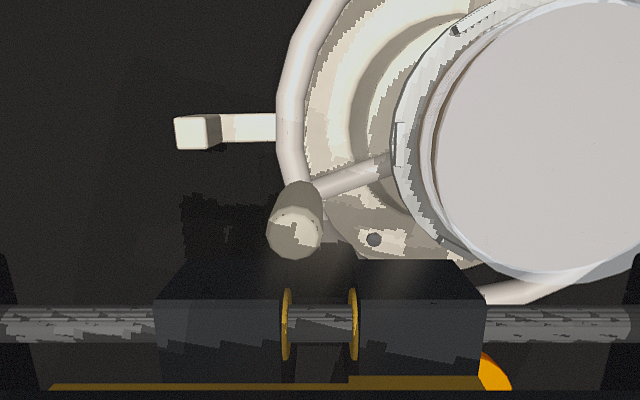

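```bash
python3 - <<'E'
from h import *
w=dict(np.load("w7.npz"));M=np.eye(4);M[:3,:3]=w["R"];M[:3,3]=w["p"];w["pose"]=M@w["mount"]
C=np.array([.547,.0155])
for uv,z in [((293.5,233),.12),((191,132),.042)]:
    p=ray(w,uv,z);v=p[:2]-C;print(p,np.hypot(*v),np.degrees(np.arctan2(v[1],v[0])), w["R"].T@(p-w["p"]))
sc=dict(np.load("scene0.npz"));
p=ray(sc,(250+247/400*160,145+76/325*130),.12);v=p[:2]-C;print("scene",p,np.hypot(*v),np.degrees(np.arctan2(v[1],v[0])))
E
```

```text
[0.49958148 0.09544143 0.12      ] 0.09294701725026777 120.6749685226187 [-0.02428993 -0.0079239  -0.0232899 ]
[0.51529097 0.16131825 0.042     ] 0.14922608032393514 102.26830296449342 [ 0.0537487 -0.0690657 -0.0523105]
scene [0.50235875 0.09541936 0.12      ] 0.09154203975394087 119.18679605955545
```

Wrist and scene both put the handle about 18° short of the mark. I'll push about 12° more, slowly, then look.

jog_arm([
  [[0,-0.002,-0.003],[0,0,0],0],
  [[0,-0.003,-0.006],[0,0,0],0],
  [[0,-0.004,-0.009],[0,0,0],0],
  [[0,-0.006,-0.012],[0,0,0],0],
  [[0,-0.007,-0.015],[0,0,0],0],
  [[0,-0.008,-0.017],[0,0,0],0],
  [[0,-0.008,-0.019],[0,0,0],0],
  [[0,-0.008,-0.019],[0,0,0],0],
])

```text
clock: 13.45
tcp_pos: [0.495, 0.0942, 0.0957]
tool_rot: [[0.0, 0.208, -0.978], [0.0, -0.978, -0.208], [-1.0, -0.0, -0.0]]
force: [-2.6, 0.7, 0.1]
width: 0.0004
```

```bash
cat >> h.py <<'E'
def cmp(n):
    "scene crop of start and now, enlarged side by side"
    from station import bot
    ims=[bot.get_image("scene")["color"][:,:,::-1].astype(float) for _ in range(2)]
    im=np.mean(ims,0).astype(np.uint8);cv2.imwrite(f"pics/sc{n}.png",im)
    o=cv2.imread("pics/scene0.png")
    f=lambda a:cv2.resize(a[165:225,335:395],None,fx=6.6,fy=6.6,interpolation=cv2.INTER_CUBIC)
    cv2.imwrite(f"pics/c{n}.png",np.hstack([f(o),f(im)]))
    g=lambda a:cv2.cvtColor(a,cv2.COLOR_BGR2GRAY)
    # handle top template from start picture
    for nm,(x0,x1,y0,y1) in {"handle":(351,368,173,190),"index":(366,382,190,206)}.items():
        t=g(o)[y0:y1,x0:x1]; big=cv2.resize(t,None,fx=8,fy=8,interpolation=cv2.INTER_CUBIC)
        S=cv2.resize(g(im)[y0-20:y1+20,x0-30:x1+14],None,fx=8,fy=8,interpolation=cv2.INTER_CUBIC)
        r=cv2.matchTemplate(S,big,cv2.TM_CCOEFF_NORMED);_,v,_,l=cv2.minMaxLoc(r)
        print(nm,"score",round(v,3),"shift px",l[0]/8-30,l[1]/8-20)
E
python3 - <<'E'
from h import *
cmp(8);sh([[.5,.1,.1]])
d=np.load("scene0.npz");C=np.array([.547,.0155])
b=None
for a in [101.5,100.5,99.5,97.5,95.5,103.5,107.5]:
    r=np.radians(a);print(a,(proj(d,np.array([C[0]+.095*np.cos(r),C[1]+.095*np.sin(r),.12]))[0]).round(2))
E
```

```text
handle score 0.977 shift px -3.75 -1.625
index score 0.996 shift px 0.0 0.0
tcp [0.495  0.0941 0.0958] F [-2.2  0.1  0.1] clk 13.55 w 0.0003
[-0.0042, -0.0048, -0.0061]
z yaw -168.0 x [ 7.e-04  1.e-04 -1.e+00]
101.5 [358.71 180.08]
100.5 [359.15 180.44]
99.5 [359.58 180.81]
97.5 [360.42 181.55]
95.5 [361.23 182.31]
103.5 [357.8  179.38]
107.5 [355.88 178.04]
```

View pics/c8.png

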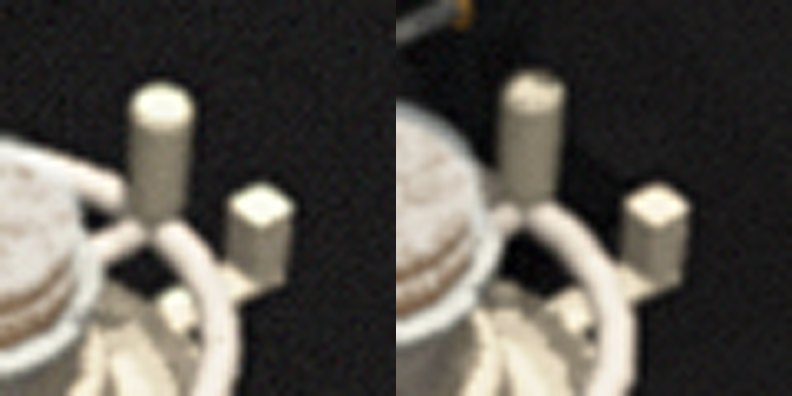

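The scene template match puts the handle about 7° short. I'll push about 5° more, then back off for an unobstructed look.

jog_arm([
  [[0,0,-0.002],[0,0,0],0],
  [[0,-0.001,-0.004],[0,0,0],0],
  [[0,-0.001,-0.006],[0,0,0],0],
  [[0,-0.001,-0.008],[0,0,0],0],
  [[0,-0.001,-0.008],[0,0,0],0],
  [[0,-0.001,-0.008],[0,0,0],0],
])

```text
clock: 14.15
tcp_pos: [0.5027, 0.0967, 0.0958]
tool_rot: [[0.001, 0.208, -0.978], [0.0, -0.978, -0.208], [-1.0, 0.0, -0.001]]
force: [-2.2, 1.0, 0.2]
width: 0.0006
```

```bash
python3 - <<'E'
from h import *
sh([[.5,.1,.1]]);cmp(9)
E
```

```text
tcp [0.5027 0.0967 0.0958] F [-2.2  1.   0.2] clk 14.15 w 0.0006
[-0.0042, -0.0038, 0.0019]
z yaw -168.0 x [ 8.e-04  0.e+00 -1.e+00]
handle score 0.976 shift px -1.375 -0.125
index score 0.996 shift px 0.0 0.0
```

jog_arm([
  [[0,0,0.02],[0,0,0],0],
  [[-0.03,0,0.04],[0,0,0],0],
  [[-0.06,0,0.08],[0,0,0],0],
  [[-0.09,0.02,0.11],[0,0,0],0],
  [[-0.12,0.05,0.12],[0,0,0],0],
  [[-0.12,0.09,0.12],[0,0,0],0],
  [[-0.12,0.13,0.12],[0,0,0],0],
  [[-0.12,0.17,0.12],[0,0,0],0],
  [[-0.12,0.21,0.12],[0,0,0],0],
  [[-0.12,0.25,0.12],[0,0,0],0],
  [[-0.12,0.29,0.12],[0,0,0],0],
  [[-0.12,0.29,0.12],[0,0,0],0],
])

```text
clock: 15.45
tcp_pos: [0.4463, -0.2167, 0.2163]
tool_rot: [[0.002, 0.204, -0.979], [-0.003, -0.979, -0.204], [-1.0, 0.003, -0.002]]
force: [-0.3, -0.3, 0.2]
width: 0.0004
```

```bash
cat >> h.py <<'E'
def look(n):
    cmp(n)
    from station import bot
    im=np.mean([bot.get_image("top")["color"][:,:,::-1].astype(float) for _ in range(2)],0).astype(np.uint8)
    o=cv2.imread("pics/top0.png");cv2.imwrite(f"pics/tp{n}.png",im)
    f=lambda a:cv2.resize(a[150:245,250:365],None,fx=3.45,fy=3.45,interpolation=cv2.INTER_CUBIC)
    cv2.imwrite(f"pics/ct{n}.png",np.hstack([f(o),f(im)]))
    g=lambda a:cv2.cvtColor(a,cv2.COLOR_BGR2GRAY)
    for nm,(x0,x1,y0,y1) in {"thandle":(271,285,196,211),"tindex":(255,268,204,217)}.items():
        t=g(o)[y0:y1,x0:x1]; big=cv2.resize(t,None,fx=8,fy=8,interpolation=cv2.INTER_CUBIC)
        S=cv2.resize(g(im)[y0-12:y1+12,x0-10:x1+12],None,fx=8,fy=8,interpolation=cv2.INTER_CUBIC)
        r=cv2.matchTemplate(S,big,cv2.TM_CCOEFF_NORMED);_,v,_,l=cv2.minMaxLoc(r)
        print(nm,"score",round(v,3),"shift px",l[0]/8-10,l[1]/8-12)
E
python3 - <<'E'
from h import *
look(10);sh([[.487,.095,.21]])
E
```

```text
handle score 0.997 shift px -1.375 -1.0
index score 0.998 shift px 0.0 0.0
thandle score 0.864 shift px 0.375 1.0
tindex score 1.0 shift px 0.0 0.0
tcp [ 0.4451 -0.2111  0.2157] F [-0.3  0.1 -0.3] clk 15.65 w 0.0003
[0.0058, -0.2907, -0.1047]
z yaw -167.98 x [ 1.e-04  3.e-04 -1.e+00]
```

View pics/ct10.png

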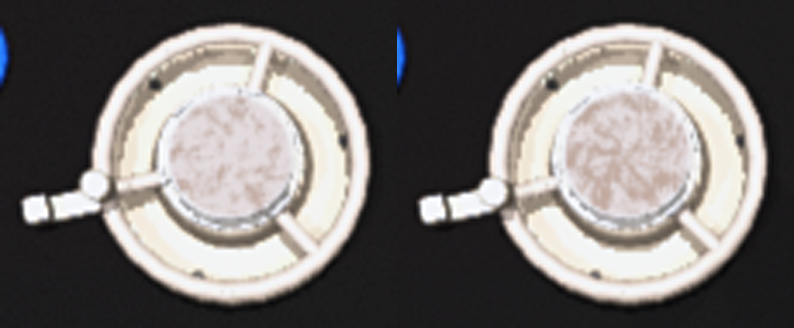

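View pics/c10.png

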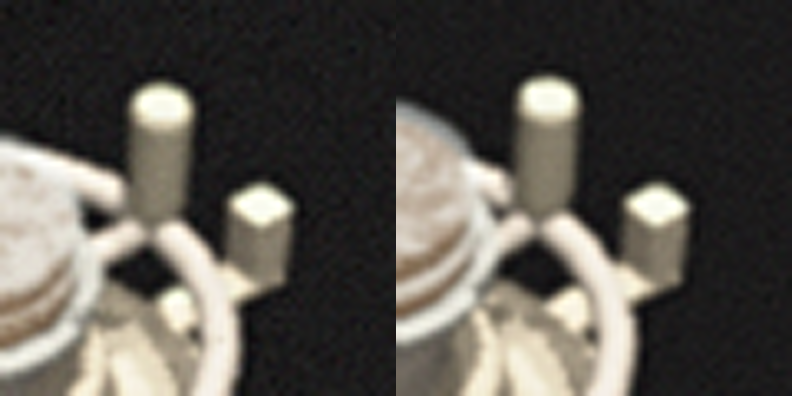

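```bash
cat >> h.py <<'E'
def ecc(n):
    g=lambda p:cv2.cvtColor(cv2.imread(p),cv2.COLOR_BGR2GRAY).astype(np.float32)
    C=np.array([.547,.0155])
    for cam,a,b,(x0,x1,y0,y1) in [("scene","pics/scene0.png",f"pics/sc{n}.png",(351,368,173,194)),("top","pics/top0.png",f"pics/tp{n}.png",(272,284,197,210))]:
        A=g(a);B=g(b);d=np.load(cam+"0.npz")
        W=np.float32([[1,0,0],[0,1,0]])
        cc,W=cv2.findTransformECC(A[y0:y1,x0:x1].copy(),B,np.float32([[1,0,x0],[0,1,y0]]),cv2.MOTION_TRANSLATION,(3,200,1e-6),None,1)
        s=W[:,2]-[x0,y0]
        q=lambda t:proj(d,np.array([C[0]+.095*np.cos(np.radians(t)),C[1]+.095*np.sin(np.radians(t)),.12]))[0]
        J=q(102.3)-q(101.3)
        print(cam,"cc",round(cc,4),"shift",s.round(2),"short by deg",round(float(s@J/(J@J)),2))
    # spokes in top picture: polar profile at hub-plane ring r 62..84 mm
    d=np.load("top0.npz");t=np.radians(np.arange(0,360,.25));prof=[]
    for p in ["pics/top0.png",f"pics/tp{n}.png"]:
        im=g(p);v=0
        for r in np.linspace(.066,.084,10):
            uv=proj(d,np.c_[C[0]+r*np.cos(t),C[1]+r*np.sin(t),0*t+.062]).astype(np.float32)
            v=v+cv2.remap(im,uv[:,0].reshape(1,-1),uv[:,1].reshape(1,-1),cv2.INTER_CUBIC)[0]
        prof.append(v/10)
    return t,prof
E
python3 - <<'E'
from h import *
t,p=ecc(10)
t=np.degrees(t)
# spoke profile shift near each spoke
for c in [101.3,-18.7+360,221.3]:
    m=np.abs(t-c)<14; best=[]
    for k in range(-40,41):
        a=p[0][m];b=np.roll(p[1],-k)[m];best.append((np.corrcoef(a,b)[0,1],k*.25))
    print(c,max(best))
E
```

```text
scene cc 0.9944 shift [-1.46 -0.99] short by deg 3.07
top cc 0.9094 shift [0.41 1.53] short by deg 2.28
101.3 (np.float64(0.9956832768934488), 3.0)
341.3 (np.float64(0.9787678558415582), 3.0)
221.3 (np.float64(0.9971437376681251), 3.0)
```

Three measures (scene patch and all three spoke profiles) say 3.0° short, which is 5 mm more push. The top handle patch says 2.3°, with a weaker match. I'll go back behind the handle.

```bash
python3 - <<'E'
from h import *
sh([[.46,.088,.2157],[.46,.088,.18],[.484,.0926,.0958],[.5076,.0978,.0958]])
E
```

```text
tcp [ 0.4451 -0.2111  0.2157] F [-0.3  0.1 -0.3] clk 15.65 w 0.0003
[0.0, -0.2895, -0.0769]
[0.0357, -0.2894, -0.0769]
[0.12, -0.2889, -0.1013]
[0.12, -0.2891, -0.1254]
z yaw -167.98 x [ 1.e-04  3.e-04 -1.e+00]
```

jog_arm([
  [[0,-0.03,-0.008],[0,0,0],0],
  [[0,-0.06,-0.016],[0,0,0],0],
  [[0,-0.09,-0.024],[0,0,0],0],
  [[0,-0.12,-0.032],[0,0,0],0],
  [[0,-0.15,-0.04],[0,0,0],0],
  [[0,-0.18,-0.048],[0,0,0],0],
  [[0,-0.21,-0.056],[0,0,0],0],
  [[0,-0.24,-0.064],[0,0,0],0],
  [[0,-0.27,-0.072],[0,0,0],0],
  [[0,-0.289,-0.077],[0,0,0],0],
  [[0.02,-0.289,-0.077],[0,0,0],0],
  [[0.04,-0.289,-0.077],[0,0,0],0],
  [[0.065,-0.289,-0.082],[0,0,0],0],
  [[0.09,-0.289,-0.09],[0,0,0],0],
  [[0.11,-0.289,-0.098],[0,0,0],0],
  [[0.12,-0.289,-0.101],[0,0,0],0],
  [[0.12,-0.289,-0.101],[0,0,0],0],
  [[0.12,-0.289,-0.101],[0,0,0],0],
])

```text
clock: 17.45
tcp_pos: [0.4839, 0.0922, 0.0964]
tool_rot: [[0.001, 0.209, -0.978], [-0.0, -0.978, -0.209], [-1.0, 0.0, -0.001]]
force: [0.1, -1.6, 0.3]
width: 0.0001
```

```bash
python3 - <<'E'
from h import *
sh([[.5027,.0967,.0958],[.5076,.0978,.0958]])
E
```

```text
tcp [0.4839 0.0922 0.0964] F [ 0.1 -1.6  0.3] clk 17.45 w 0.0001
[0.0006, -0.0005, -0.0194]
[0.0006, -0.0005, -0.0244]
z yaw -167.95 x [ 5.e-04 -0.e+00 -1.e+00]
```

jog_arm([
  [[0,0,-0.005],[0,0,0],0],
  [[0,0,-0.01],[0,0,0],0],
  [[0,0,-0.015],[0,0,0],0],
  [[0,0,-0.018],[0,0,0],0],
  [[0,0,-0.02],[0,0,0],0],
  [[0,0,-0.022],[0,0,0],0],
  [[0,0,-0.023],[0,0,0],0],
  [[0,0,-0.024],[0,0,0],0],
  [[0,0,-0.024],[0,0,0],0],
  [[0,0,-0.024],[0,0,0],0],
])

```text
clock: 18.45
tcp_pos: [0.5072, 0.0967, 0.0956]
tool_rot: [[-0.0, 0.208, -0.978], [0.0, -0.978, -0.208], [-1.0, -0.0, 0.0]]
force: [-3.1, 0.5, 1.1]
width: 0.0002
```

jog_arm([
  [[0,0,0.02],[0,0,0],0],
  [[-0.03,0,0.04],[0,0,0],0],
  [[-0.06,0,0.08],[0,0,0],0],
  [[-0.09,0.02,0.11],[0,0,0],0],
  [[-0.12,0.05,0.12],[0,0,0],0],
  [[-0.12,0.09,0.12],[0,0,0],0],
  [[-0.12,0.13,0.12],[0,0,0],0],
  [[-0.12,0.17,0.12],[0,0,0],0],
  [[-0.12,0.21,0.12],[0,0,0],0],
  [[-0.12,0.25,0.12],[0,0,0],0],
  [[-0.12,0.29,0.12],[0,0,0],0],
  [[-0.12,0.29,0.12],[0,0,0],0],
])

```text
clock: 19.65
tcp_pos: [0.4514, -0.2166, 0.2161]
tool_rot: [[0.002, 0.204, -0.979], [-0.003, -0.979, -0.204], [-1.0, 0.003, -0.002]]
force: [-0.7, 0.3, -1.2]
width: 0.0007
```

```bash
cat >> h.py <<'E'
def spk(n):
    t,p=ecc(n);t=np.degrees(t)
    for c in [101.3,341.3,221.3]:
        m=np.abs(t-c)<14
        print(c,max((np.corrcoef(p[0][m],np.roll(p[1],-k)[m])[0,1].round(4),k*.25) for k in range(-40,41)))
E
python3 - <<'E'
from h import *
look(11);spk(11);sh([[.5,.1,.1]])
E
```

```text
handle score 0.999 shift px -0.125 -0.125
index score 0.999 shift px 0.0 0.0
thandle score 0.993 shift px 0.0 0.125
tindex score 1.0 shift px 0.0 0.0
scene cc 0.9982 shift [-0.15 -0.11] short by deg 0.33
top cc 0.9941 shift [0.02 0.26] short by deg 0.37
101.3 (np.float64(0.9997), 0.25)
341.3 (np.float64(0.9959), 0.25)
221.3 (np.float64(0.9928), 0.5)
tcp [ 0.4502 -0.211   0.2156] F [-0.2  0.4  0.2] clk 19.85 w 0.0003
[0.1157, -0.2938, -0.1134]
z yaw -167.98 x [ 1.e-04  4.e-04 -1.e+00]
```

View pics/ct11.png

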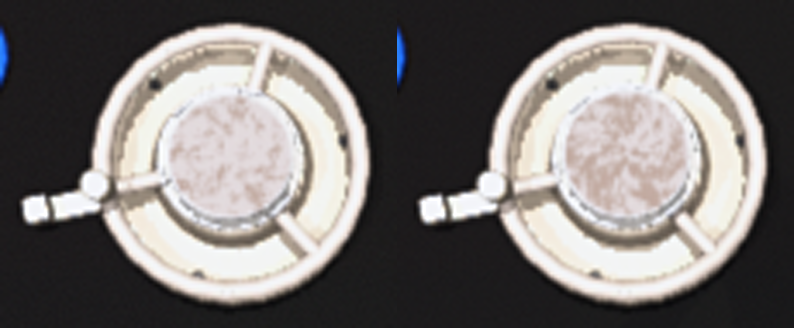

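The handle is back in line, about 0.35° short (roughly 0.5 mm). One last look at the whole bench.

View pics/sc11.png

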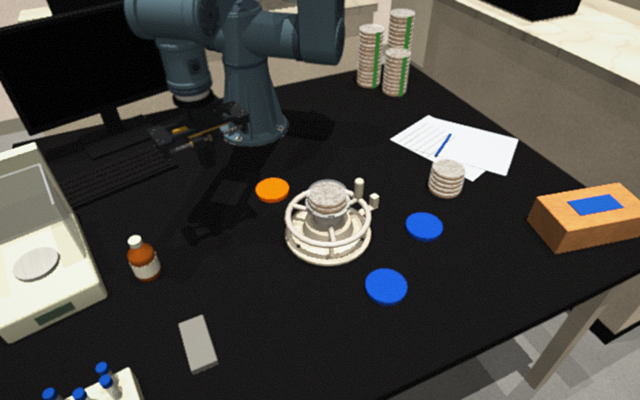

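View pics/tp11.png

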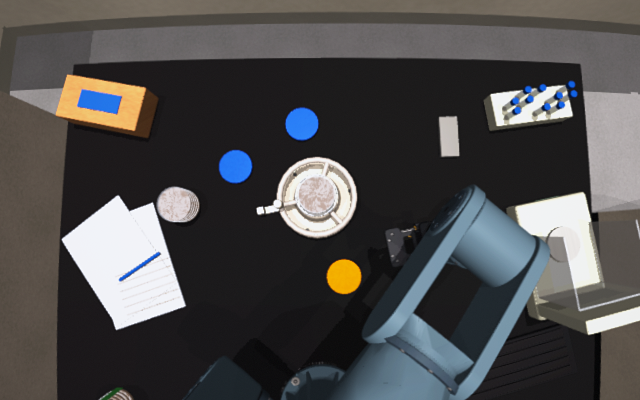

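Everything else stands where it did: spare stack (178,205), bottle (140,258 in the scene picture) and case (449,136). Both dishes are on the raised stage at (327,197) in the scene picture, and the arm is touching nothing. I'm handing it in.

```bash
python3 -c "
from station import bot
print(bot.close_job())"
```

```text
the job is handed in; nothing more can be done
None
```

I pushed the hand wheel one full turn clockwise with the shut fingertips behind the handle. Then I backed the arm off and handed the job in at about 20 s on the robot's clock. No verdict was reported.

- **Handle position:** the last pictures against the starting ones put the handle in line with the index mark, about 0.3–0.4° short (0.5 mm). The scene and top handle patches and two spokes agree on that; the third spoke reads 0.5°. An earlier look from the top handle patch disagreed slightly (2.3° against 3.0° short), but its match was weak, so I went by the other measures.
- **Dishes and bench:** both dishes sit on the raised stage. The spare stack, bottle and case look unmoved. I checked these by eye only and did not measure the stage height.
- **Forces:** every wrist force I read was under about 5 N. I only read it at the end of each move.

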